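# Load the cell carrier and hold the test probe on its contact

## Robot

A 6-joint arm with a two-finger parallel gripper is mounted at the origin on the work surface. World frame = base frame: x ahead of the robot, y to its left, z up, the work surface at z = 0. Lengths are in m, angles in degrees, forces in N, time in s.
With the tool pointing down it reaches from about 0.35 to 0.875 m from the base axis. Payload 4.2 kg.
Tool frame: the origin (TCP) lies midway between the tips of the shut fingers; the grasp point (between the pads) lies 19 mm behind it; y points along the fingers, z is the direction in which the jaws open and shut, and the axes are right-handed (so a half turn about y gives the same grasp; the last joint's range is limited). The gripper opens to 87 mm and grips with 3 to 60 N. Pads are 19 mm wide; open, the fingers measure 117 mm over their backs; the gripper's body (75 mm by 190 mm) begins 51 mm behind the grasp point.
Start: joints at [-62.132, 22.042, 0.453, 0, -68.411, -14.817], TCP at [0.141, -0.609, 0.223] pointing down, gripper open.
Joint ranges: [-179.83, 179.83], [-69.29, 118.12], [-61.27, 80.66], [-181.25, 117.63], [-171.15, -9.14], [-177.46, 177.46]. Speed limits (degrees/s): [159.86, 159.86, 180, 180, 180, 180].

## Interface

Orientations are given as [roll, pitch, yaw] about the fixed x, y, z axes, in that order (R = Rz(yaw) Ry(pitch) Rx(roll)).
In Python, from workcell import env gives the robot as it stands. The module is installed in compiled form; this text tells all that it offers. Calls block until the motion is done:
- env.goto(position, orientation): joint-space move of the TCP to a pose.
- env.move_straight(position, rotation=None, rate=0.15, force_limit=None): straight line of the TCP; rotation=None keeps the orientation; rate is the mean speed in m/s. With force_limit (N) it stops when the force on the tool has changed by that much, and returns True; else False.
- env.set_joints(angles): joint-space move.
- env.gripper_to(opening, grasp_force=None): opening from 0.0 (shut) to 1.0 (fully open); grasp_force is the grip in N (None keeps the last); returns when the fingers have stopped.
- env.dwell(seconds).
- env.inverse_kinematics(position, orientation): joint angles nearest the present ones, or None.
- env.read_state(): the state.
- env.grab_frame(name): name is "scene" or "top" or "wrist"; returns a dict with "image" (384x512x3 uint8, blue, green, red), "fx", "fy", "cx", "cy" (pixels), "position" and "orientation" of the camera in the world. Camera axes: x right, y up, looking along -z (the intrinsics and any distortion apply to the point x, -y, -z); pixel columns grow to the right and rows downward; lengths in m; the calibration is good to about 2 mm. A picture is of the moment at which its call begins. There is no depth.
A pose or a line that the arm cannot do raises env.Unreachable and nothing moves.
- env.close_job(): hands the job in, once; it reports no verdict.
Trained networks look in a picture, given as the dict that the camera call returned (one of the last four; its "shot" number tells which), for a name from the list of things; names that differ only in an ending like _2 or _b are one class to them, and where a whole thing is asked for, a point or a joint stands for the part that bears it (a point fixed in the world has none). Each returns a list of dicts, best first, with "score" (0 to 1); they miss things now and then, are a little off and sometimes report something else, mostly with a low value. They report only what shows in the picture. A call takes as long as a camera call. They do not tell look-alikes from the thing itself.
- env.search_frame(picture, thing): "xyz" ([x, y, z] in m, in world coordinates, good to about 4 mm: the middle of the surface that is visible of it).
- env.trace(picture, thing): "mask" (384x512 bool, what is visible of it).
The state is a dict: "clock": time; "joint_positions": joint angles; "qvel": joint speeds; "joint_torque": joint torques, N m; "position": TCP position; "tool_rot": TCP orientation; "force": force on the tool from outside, world axes, zero at the start; "wrist_torque": the same for the moment, N m; "opening": opening from 0.0 (shut) to 1.0 (fully open).
Only numpy, scipy, OpenCV 4.12 (cv2) and the standard library are available. Lean on these libraries where they do the work, as an engineer would, in place of code of your own. Each camera call takes 0.05 s, during which the arm holds its last target.

## Task

Complete the backup-battery carrier by standing the two loose fat cells upright in its two empty compartments, one in each, and let go of them; then take the spring-tipped test probe from its stand and hold it upright on the brass contact pad with the white ring around it, pressing gently so that its spring tip is pushed about half-way in. Finish while still holding the probe there, and leave the middle cell and everything else on the desk in place.

Things in the scene. Friction and masses are not known exactly. Their poses are not given: they have to be found in the camera images.
- cell_a_mid (a point): one of two identical loose battery cells standing upright on the desk: black cylinder with steel ends, 34 mm across, 58 mm tall plus a 3 mm steel nub (10 mm across) on top, about 0.14 kg. The point is on its axis, 30.5 mm above its underside; z is its own axis, up
- cell_b_mid (a point): the other loose battery cell, the same as the first; the point is on its axis, 30.5 mm above its underside
- cell_c_mid (a point): a third such cell, already standing in the carrier's middle compartment; it stays there
- carrier: fixed grey open box, 52 (its x) by 148 (its y) by 32 mm tall, walls and floor 4 mm, with a row of three compartments along y, each 44 mm square inside, centres at y = -48, 0, +48 mm; the middle one is occupied, the others empty. Origin: centre of the row, at desk level. A black terminal block (60 by 46 mm, 34 mm tall) adjoins its +y end, centred at y = +97 mm
- pad_top (a point): centre of the upper face of the brass contact pad, a level disc 16 mm across on the terminal block, 36 mm above the desk, at carrier x = -12, y = +97 mm, with a white ring 25 mm across around it. The plain steel bolt head 30 mm from it (carrier x = +18 mm) is not to be used
- pad: the same brass pad, fixed to the carrier's terminal block; origin at the centre of its underside, 2 mm below its upper face
- probe_grip (a point): test probe, 0.1 kg, hanging upright in the stand: round grey handle 22 mm across, 90 mm long; below it a collar 30 mm across, 5 mm thick, resting on the stand's top; then, in the hole, a barrel 16 mm across, 35 mm long, and a spring tip 6 mm across, 15 mm long. The point: middle of the handle, 50 mm above the collar's underside, 100 mm above the end of the tip when out. z: probe's axis, up
- probe_point (a point): the end of the probe's spring tip, 100 mm below the middle of the handle when the tip is out; it is inside the stand at the start
- probe_tip (a joint): how far the probe's spring tip is pushed in, m: 0 out, 0.010 fully in. It takes 0.8 N to start and 0.4 N more for each mm (2.8 N half-way, 0.005)
- probe: the probe; origin on its axis at the underside of the collar, 50 mm above the end of the tip
- stand: fixed aluminium block 64 by 64 mm, 60 mm tall, with an upright hole 21 mm across through its middle in which the probe hangs by its collar; origin at the centre of its underside
- jar: bystander: clear jar with a steel lid, 52 mm across, 62 mm tall, loose; origin at the centre of its underside
- tin: bystander: tin 60 mm across, 50 mm tall, loose; origin at the centre of its underside
- driver: bystander: red-handled screwdriver 150 mm long lying on the desk, loose
- mouse: bystander: black computer mouse about 98 by 58 by 34 mm, loose
Things that resemble listed ones, but are neither listed nor needed, are in the scene too. What is shaped like the probe but purple is not meant.

How it is judged:
By the outcome, as a careful person would: the job done as asked, in the order asked, and still so for the second after the job is handed in, while the arm keeps its last pose, push and grip.
It also fails if it takes over 58 s, if anything falls off the work surface, if the arm or the gripper's body presses on something with over 40 N, if the wrist force passes 120 N, or if a joint passes its speed limit or range.

## Working session

There is one attempt and no reset: what is moved stays moved. The work goes in short steps, each a Python script; the robot and the scene stay as the last script left them, time stands still between calls to the robot, and variables do not carry over. Pictures are saved under pics/ and viewed, and the job is handed in when it is done.

```bash
mkdir -p pics; cat > h.py <<'E'
from workcell import env
import numpy as np, cv2
from scipy.spatial.transform import Rotation as R
def ray(f,u,v):
    Rm=R.from_euler('xyz',f['orientation'],degrees=True).as_matrix() if np.ndim(f['orientation'])==1 else np.array(f['orientation'])
    d=Rm@np.array([(u-f['cx'])/f['fx'],-(v-f['cy'])/f['fy'],-1.]); return np.array(f['position']),d
def at_z(f,u,v,z):
    p,d=ray(f,u,v); return p+d*(z-p[2])/d[2]
def proj(f,P):
    Rm=R.from_euler('xyz',f['orientation'],degrees=True).as_matrix()
    c=Rm.T@(np.array(P)-np.array(f['position'])); return np.array([f['cx']+f['fx']*c[0]/-c[2], f['cy']-f['fy']*c[1]/-c[2]])
def save(f,n): cv2.imwrite('pics/'+n+'.png',f['image'])
E
python3 - <<'E'
from h import *
for n in ['scene','top']:
    f=env.grab_frame(n); save(f,n+'0'); print({k:v for k,v in f.items() if k!='image'})
    for t in ['cell_a_mid','carrier','pad','probe_grip','stand','jar','tin','driver','mouse']:
        print(t,[(np.round(d['xyz'],3).tolist(),round(d['score'],2), np.round(proj(f,d['xyz'])).tolist()) for d in env.search_frame(f,t)])
print(env.read_state())
E
```

```text
{'fx': 473.1789104112751, 'fy': 473.1789104112751, 'cx': 254.45513003563062, 'cy': 198.23350679726084, 'position': array([1.07876946, 0.3563182 , 1.03389697]), 'orientation': array([ 3.27014648e+01, -5.66845826e-02,  1.18763525e+02]), 'shot': 1}
cell_a_mid [([0.743, -0.227, 0.048], 0.54, [109.0, 219.0]), ([0.493, 0.289, 0.117], 0.26, [353.0, 214.0])]
carrier [([0.583, 0.012, 0.022], 0.79, [229.0, 215.0]), ([0.452, -0.076, 0.049], 0.36, [225.0, 158.0])]
pad [([0.684, 0.35, 0.032], 0.56, [338.0, 312.0])]
probe_grip [([0.517, 0.38, 0.1], 0.86, [386.0, 243.0]), ([0.583, 0.298, 0.099], 0.82, [340.0, 251.0]), ([0.492, 0.289, 0.117], 0.59, [353.0, 214.0]), ([0.452, 0.381, 0.116], 0.54, [398.0, 218.0])]
stand [([0.502, 0.29, 0.058], 0.89, [348.0, 230.0]), ([0.686, 0.35, 0.032], 0.67, [338.0, 312.0])]
jar [([0.448, -0.203, 0.05], 0.79, [185.0, 138.0])]
tin [([0.746, -0.226, 0.049], 0.86, [108.0, 219.0])]
driver [([0.45, 0.112, 0.024], 0.65, [288.0, 192.0]), ([0.584, -0.023, 0.06], 0.4, [215.0, 201.0])]
mouse [([0.688, 0.35, 0.035], 0.63, [338.0, 313.0])]
{'fx': 382.4797475516544, 'fy': 382.47
[... 888 characters left out ...]
 0.71, [242.0, 243.0])]
mouse []
{'clock': 1.0, 'joint_positions': array([-6.21323835e+01,  2.20415645e+01,  4.51993041e-01, -8.02316352e-04,
       -6.84128962e+01, -1.48176583e+01]), 'qvel': array([ 0.0214573 , -0.01776253,  0.02869765,  0.02589389, -0.04327659,
        0.10094678]), 'joint_torque': array([-4.31623948e-04, -3.90474701e+01,  1.87622076e+01,  4.22456190e+00,
        1.54164905e-02, -2.14456941e-05]), 'position': array([ 0.1411518 , -0.60881477,  0.22254488]), 'tool_rot': array([-8.99974237e+01, -9.01497665e-05,  1.30496630e+01]), 'force': array([0.10613277, 0.36941248, 1.00739059]), 'wrist_torque': array([-0.04006663,  0.01730968,  0.00192279]), 'opening': 1.000710902587687}
```

View pics/scene0.png

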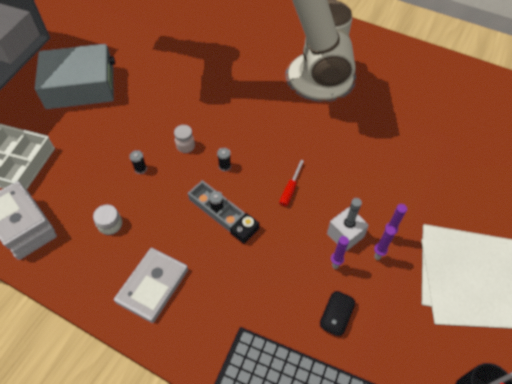

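View pics/top0.png

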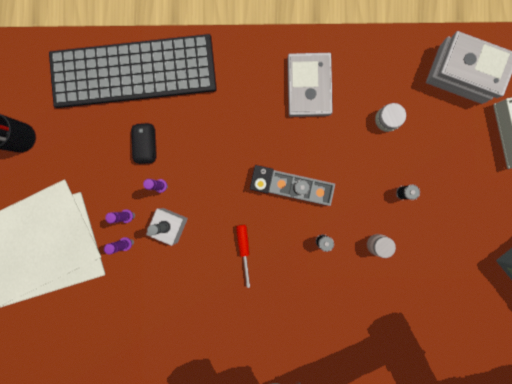

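```bash
python3 - <<'E'
from h import *
a=cv2.imread('pics/top0.png')
c=cv2.resize(a[155:275,235:435],None,fx=4,fy=4,interpolation=cv2.INTER_CUBIC);cv2.imwrite('pics/z1.png',c)
c=cv2.resize(a[165:265,90:215],None,fx=5,fy=5,interpolation=cv2.INTER_CUBIC);cv2.imwrite('pics/z2.png',c)
E
```

```text
(no output)
```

View pics/z1.png

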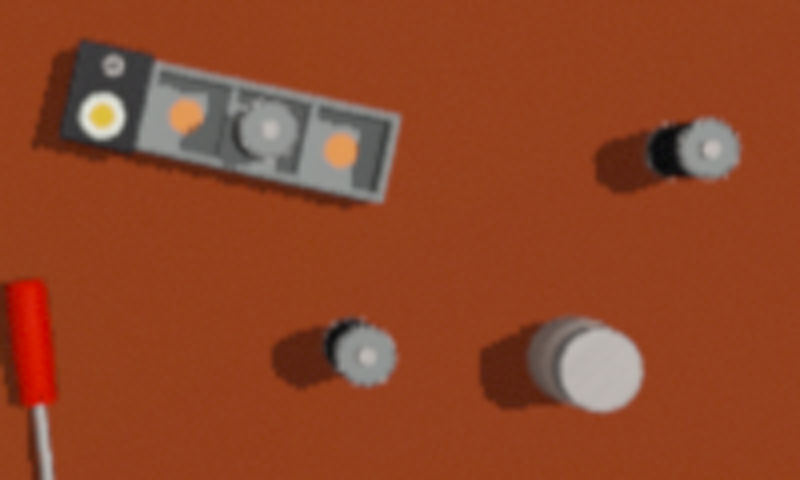

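View pics/z2.png

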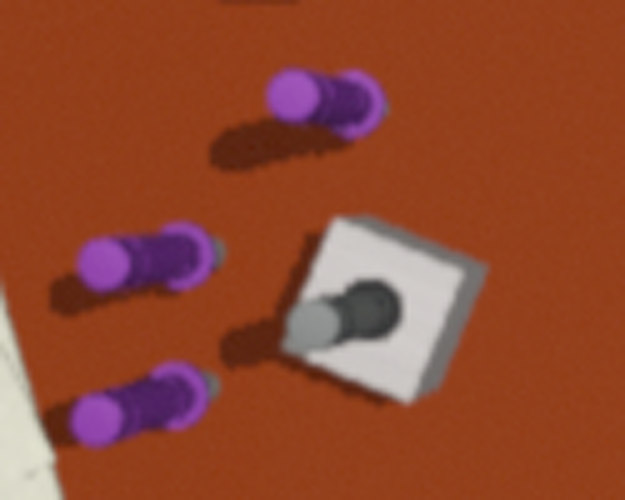

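```bash
cat > m1.py <<'E'
from h import *
from scipy.optimize import least_squares
f=env.grab_frame('top')
P=lambda u,v,z:at_z(f,235+u/4-.375,155+v/4-.375,z)
Q=lambda u,v,z:at_z(f,90+u/5-.4,165+v/5-.4,z)
print('cells',P(711,149,.061),P(367,356,.061),'mid',P(270,129,.061))
print('probe top',Q(313,324,.155),'collar',Q(370,309,.065),'stand corners',[Q(*c,.06) for c in [(340,216),(465,268),(283,348),(410,403)]])
pts=[((-12,97),P(102,117,.036)),((18,97),P(113,66,.037)),((0,48),P(186,117,.004)),((0,-48),P(340,150,.004)),((26,-74),P(400,114,.032)),((-26,-74),P(384,202,.032)),((30,120),P(82,42,.034)),((-30,120),P(62,138,.034))]
def fun(x):
    c,s=np.cos(x[2]),np.sin(x[2]); M=np.array([[c,-s],[s,c]])
    return np.concatenate([(M@np.array(a)/1000+x[:2]-p[:2]) for a,p in pts])
r=least_squares(fun,[.58,.01,0]); print(r.x,np.degrees(r.x[2]),np.round(r.fun*1000,1).reshape(-1,2).tolist())
E
python3 m1.py
```

```text
cells [ 0.56292592 -0.2780229   0.061     ] [ 0.44596143 -0.08368572  0.061     ] mid [ 0.57457027 -0.029365    0.061     ]
probe top [0.48473485 0.28566588 0.155     ] collar [0.48488665 0.28575227 0.065     ] stand corners [array([0.52708096, 0.30108388, 0.06      ]), array([0.50330135, 0.24348696, 0.06      ]), array([0.46670799, 0.32698348, 0.06      ]), array([0.44170519, 0.26847228, 0.06      ])]
[ 0.57397766 -0.03168435 -0.2109527 ] -12.086699311841356 [[-0.1, -0.6], [-0.6, -0.4], [0.0, -0.3], [0.0, -1.2], [-0.4, -1.0], [0.3, 0.2], [1.5, 1.3], [-0.7, 2.1]]
```

```bash
cat >> h.py <<'E'
CX,CY,CYAW=0.5740,-0.0317,-12.1
def car(x,y):
    a=np.radians(CYAW); return np.array([CX+x*np.cos(a)-y*np.sin(a),CY+x*np.sin(a)+y*np.cos(a)])
def st():
    s=env.read_state(); print('t',round(s['clock'],2),'p',np.round(s['position'],4),'r',np.round(s['tool_rot'],2),'F',np.round(s['force'],2),'o',round(s['opening'],3)); return s
E
python3 - <<'E'
from h import *
for yaw in (77.9,-102.1,-12.1,167.9):
    for p in [(.5629,-.278,.12),(.446,-.0837,.12),(*car(0,48),.1),(*car(0,-48),.1),(.4848,.2857,.095),(.4848,.2857,.18),(*car(-12,97),.112)]:
        q=env.inverse_kinematics(p,[-90,0,yaw]); print(yaw,np.round(q,0) if q is not None else None)
O=[-90,0,77.9]
yaw=min((77.9,-102.1),key=lambda y:abs(env.inverse_kinematics((.5629,-.278,.15),[-90,0,y])[5]))
print(yaw); env.goto((.5629,-.278,.16),[-90,0,yaw]); st()
f=env.grab_frame('wrist'); save(f,'w1'); print(f['position'],f['orientation'])
for n,P in [('b',(.563,-.278,.061))]: print(n,proj(f,P))
print([(d['xyz'],d['score']) for d in env.search_frame(f,'cell_a_mid')])
E
```

```text
77.9 [-12.  27.  -7.   0. -56.  -1.]
77.9 [ 10.  12. -31.   0. -47. -22.]
77.9 None
77.9 None
77.9 [ 47.  23. -18.   0. -49. -59.]
77.9 [ 47.  18. -12.   0. -60. -59.]
77.9 None
-102.1 None
-102.1 [ 10.  12. -31.   0. -47. 158.]
-102.1 None
-102.1 None
-102.1 [ 47.  23. -18.   0. -49. 121.]
-102.1 [ 47.  18. -12.   0. -60. 121.]
-102.1 None
-12.1 [-12.  27.  -7.  -0. -56. -91.]
-12.1 [  10.   12.  -31.   -0.  -47. -112.]
-12.1 None
-12.1 None
-12.1 [  47.   23.  -18.   -0.  -49. -149.]
-12.1 [  47.   18.  -12.   -0.  -60. -149.]
-12.1 None
167.9 [-12.  27.  -7.   0. -56.  89.]
167.9 [ 10.  12. -31.   0. -47.  68.]
167.9 None
167.9 None
167.9 [ 47.  23. -18.   0. -49.  31.]
167.9 [ 47.  18. -12.   0. -60.  31.]
167.9 NoneTraceback (most recent call last):
  File "<stdin>", line 6, in <module>
  File "<stdin>", line 6, in <lambda>
TypeError: 'NoneType' object is not subscriptable
```

```bash
sed -i 's/    a=np.radians(CYAW);/    x,y=x\/1000,y\/1000; a=np.radians(CYAW);/' h.py
python3 - <<'E'
from h import *
for p in [(*car(0,48),.1),(*car(0,-48),.1),(*car(-12,97),.112)]:
        q=env.inverse_kinematics(p,[-90,0,77.9]); print(np.round(p,3),np.round(q,0) if q is not None else None)
env.goto((.5629,-.278,.16),[-90,0,77.9]); st()
f=env.grab_frame('wrist'); save(f,'w1'); print(f['position'],f['orientation'])
print(proj(f,(.563,-.278,.061)))
print([(d['xyz'],d['score']) for d in env.search_frame(f,'cell_a_mid')])
E
```

```text
[0.584 0.015 0.1  ] [ 17.  25. -15.   0. -51. -29.]
[ 0.564 -0.079  0.1  ] [  8.  23. -17.   0. -50. -20.]
[0.583 0.066 0.112] [ 22.  24. -14.   0. -52. -34.]
t 3.0 p [ 0.5624 -0.2789  0.1602] r [-9.001e+01  1.000e-02  7.781e+01] F [ 0.32 -0.6   0.5 ] o 0.999
[ 0.54734804 -0.35399945  0.32358154] [-1.62264405e+01  3.14147350e-02  1.67834388e+02]
[252.92797189 193.17811254]
[([0.5632, -0.2796, 0.0607], 0.43)]
```

View pics/w1.png

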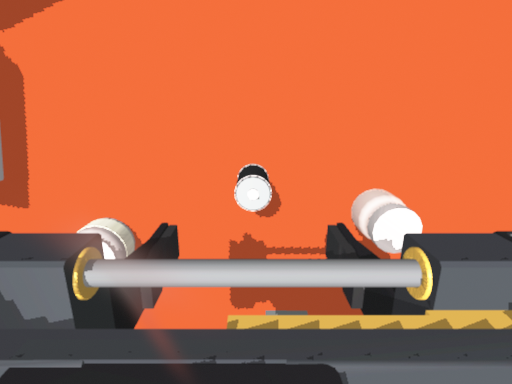

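```bash
python3 - <<'E'
from h import *
O=[-90,0,77.9]
x,y=.563,-.2785
env.move_straight((x,y,.034),rotation=O,rate=.15); st()
env.gripper_to(0,grasp_force=20); st()
env.move_straight((x,y,.11),rate=.15); st()
b=car(0,-48)
env.move_straight((*b,.11),rotation=O,rate=.2); st()
f=env.grab_frame('wrist'); save(f,'w2')
for P in [(*car(-12,97),.036),(*car(18,97),.036),(*car(0,48),.004),(*car(0,-48),.004),(*car(-26,-74),.032),(*car(26,-74),.032),(*car(26,-22),.032),(*car(-26,-22),.032),(*car(0,0),.065),(*b,.137)]:
    p=proj(f,P); print(np.round(p)); cv2.drawMarker(f['image'],tuple(int(v) for v in p),(0,255,0),0,8)
save(f,'w2m')
E
```

```text
t 4.09 p [ 0.5638 -0.2788  0.035 ] r [-9.011e+01  2.000e-02  7.791e+01] F [-0.25  0.11  0.16] o 0.997
t 5.03 p [ 0.5628 -0.2785  0.0339] r [-89.97   0.    77.9 ] F [-0.57 -0.73  0.03] o 0.382
t 5.68 p [ 0.5621 -0.2781  0.109 ] r [-8.989e+01 -4.000e-02  7.787e+01] F [-0.67  0.69 -1.81] o 0.382
t 6.83 p [ 0.5638 -0.0792  0.1098] r [-8.998e+01  1.000e-02  7.786e+01] F [ 0.01  0.44 -1.32] o 0.378
[266. 345.]
[234. 345.]
[253. 281.]
[253. 191.]
[285. 170.]
[221. 170.]
[223. 229.]
[283. 229.]
[253. 272.]
[254. 263.]
```

View pics/w2m.png

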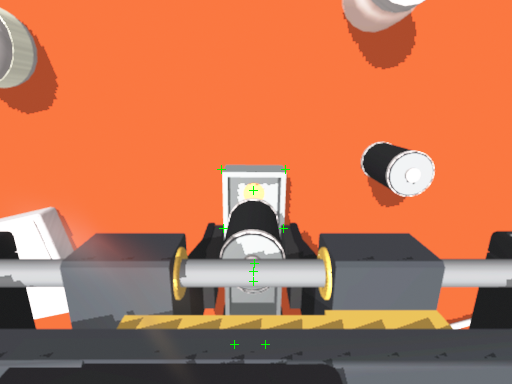

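```bash
python3 - <<'E'
from h import *
O=[-90,0,77.9]
b=car(0,-48)
print(env.move_straight((*b,.062),rotation=O,rate=.1)); st()
print(env.move_straight((*b,.0375),rotation=O,rate=.03,force_limit=6)); st()
env.gripper_to(.7); st()
env.move_straight((*b,.10),rotation=O,rate=.12)
env.goto((.446,-.0837,.14),O); st()
f=env.grab_frame('wrist'); save(f,'w3'); print(proj(f,(.446,-.0837,.061)))
p=proj(f,(.446,-.0837,.061));cv2.drawMarker(f['image'],tuple(int(v) for v in p),(0,255,0),0,8); save(f,'w3')
f=env.grab_frame('top'); cv2.imwrite('pics/t3.png',cv2.resize(f['image'][155:275,235:435],None,fx=4,fy=4))
E
```

```text
False
t 7.52 p [ 0.5644 -0.0789  0.0623] r [-9.004e+01  1.000e-02  7.789e+01] F [-0.11  0.33 -0.77] o 0.379
True
t 8.29 p [ 0.5635 -0.0787  0.0378] r [-8.991e+01  4.000e-02  7.792e+01] F [-0.24  0.87  5.37] o 0.382
t 9.07 p [ 0.5623 -0.0787  0.0367] r [-8.977e+01  6.000e-02  7.788e+01] F [ 0.23  1.59 -0.14] o 0.696
t 10.32 p [ 0.4456 -0.0838  0.14  ] r [-90.01   0.    77.92] F [ 0.32 -0.18  0.09] o 0.701
[252.91329238 199.01905904]
```

View pics/w3.png

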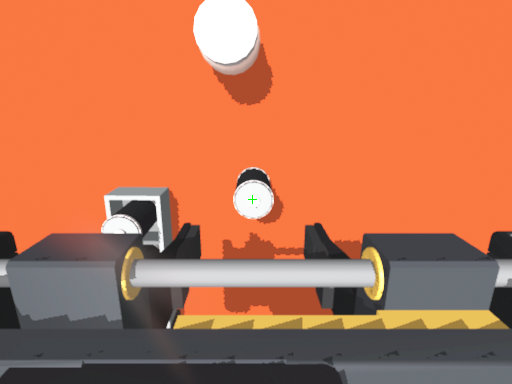

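View pics/t3.png

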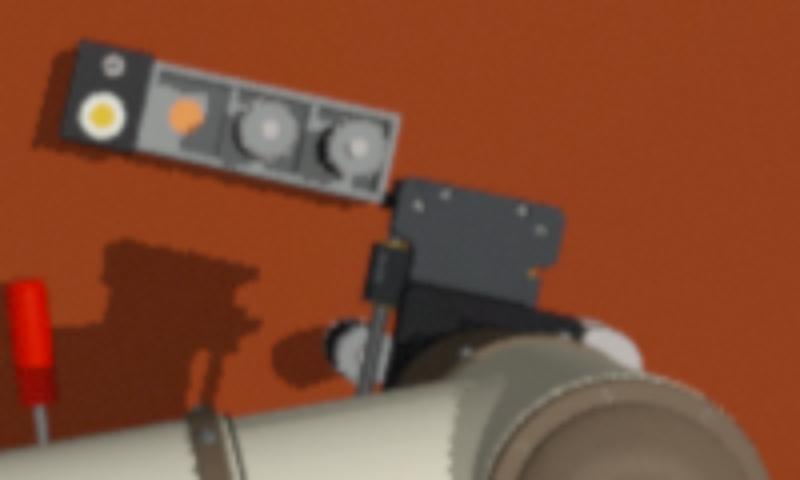

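```bash
python3 - <<'E'
from h import *
O=[-90,0,77.9]
x,y=.446,-.0837
env.move_straight((x,y,.034),rotation=O,rate=.15); st()
env.gripper_to(0,grasp_force=20); st()
env.move_straight((x,y,.13),rate=.15)
b=car(0,48)
env.move_straight((*b,.13),rotation=O,rate=.2); st()
f=env.grab_frame('wrist'); 
for P in [(*car(0,48),.004),(*car(22,70),.032),(*car(-22,70),.032),(*car(26,22),.032),(*car(-26,22),.032),(*car(0,0),.065)]:
    p=proj(f,P); cv2.drawMarker(f['image'],tuple(int(v) for v in p),(0,255,0),0,8)
save(f,'w4')
f=env.grab_frame('scene');cv2.imwrite('pics/s4.png',cv2.resize(f['image'][100:300,130:400],None,fx=2.9,fy=2.9))
E
```

```text
t 11.28 p [ 0.4467 -0.0837  0.0342] r [-90.04  -0.    77.91] F [-0.39 -0.03  0.32] o 0.698
t 11.88 p [ 0.4459 -0.0837  0.0342] r [-90.    0.   77.9] F [-1.93  1.01  3.4 ] o 0.379
t 13.67 p [0.583  0.0148 0.1294] r [-8.990e+01  4.000e-02  7.787e+01] F [-0.6   0.03 -0.82] o 0.385
```

View pics/w4.png

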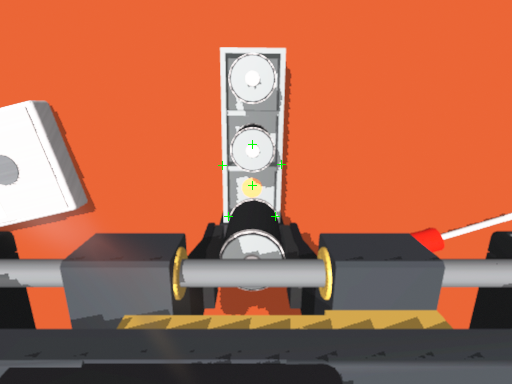

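View pics/s4.png

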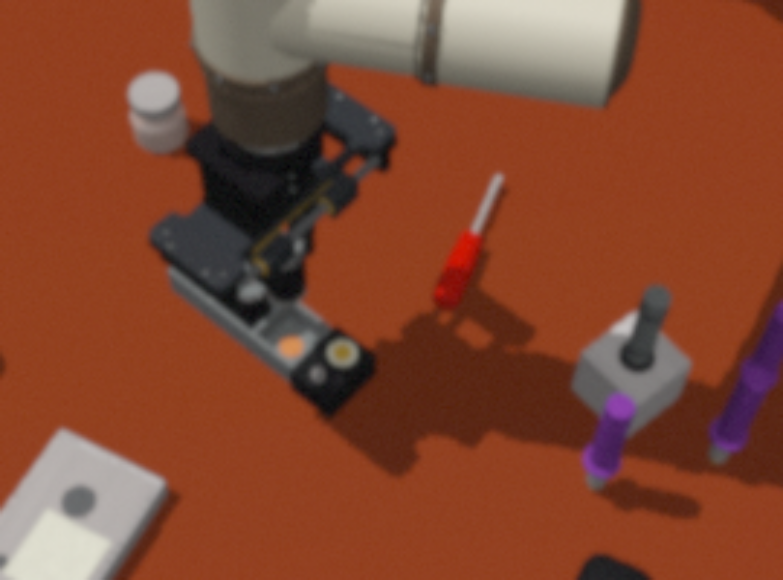

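```bash
python3 - <<'E'
from h import *
O=[-90,0,77.9]
b=car(0,47.5)
print(env.move_straight((*b,.062),rotation=O,rate=.1)); st()
print(env.move_straight((*b,.0375),rotation=O,rate=.03,force_limit=6)); st()
env.gripper_to(.7); st()
env.move_straight((*b,.12),rotation=O,rate=.15)
env.gripper_to(.55)
x,y=.4848,.2857
for Y in range(40,180,10):
    q=env.inverse_kinematics((x,y,.2),[-90,0,Y]); print(Y,np.round(q,0) if q is not None else None)
E
```

```text
False
t 14.6 p [0.5845 0.0148 0.0626] r [-9.007e+01 -2.000e-02  7.791e+01] F [ 0.41  0.1  -0.74] o 0.379
True
t 15.36 p [0.5835 0.0146 0.0382] r [-8.991e+01  6.000e-02  7.792e+01] F [-0.47  0.71  3.72] o 0.383
t 16.14 p [0.5825 0.0144 0.0372] r [-89.79   0.09  77.88] F [1.42 0.68 0.13] o 0.701
40 [ 47.  17. -10.  -0. -63. -97.]
50 [ 47.  17. -10.  -0. -63. -87.]
60 [ 47.  17. -10.  -0. -63. -77.]
70 [ 47.  17. -10.  -0. -63. -67.]
80 [ 47.  17. -10.   0. -63. -57.]
90 [ 47.  17. -10.   0. -63. -47.]
100 [ 47.  17. -10.   0. -63. -37.]
110 [ 47.  17. -10.   0. -63. -27.]
120 [ 47.  17. -10.   0. -63. -17.]
130 [ 47.  17. -10.   0. -63.  -7.]
140 [ 47.  17. -10.   0. -63.   3.]
150 [ 47.  17. -10.   0. -63.  13.]
160 [ 47.  17. -10.   0. -63.  23.]
170 [ 47.  17. -10.   0. -63.  33.]
```

```bash
python3 - <<'E'
from h import *
O=[-90,0,125]
x,y=.4848,.2857
env.move_straight((*car(0,48),.2),rate=.25)
env.goto((x,y,.23),O); st()
f=env.grab_frame('wrist'); 
for P in [(x,y,.155),(x,y,.065)]:
    p=proj(f,P); print(p); cv2.drawMarker(f['image'],tuple(int(v) for v in p),(0,255,0),0,8)
save(f,'w5')
print([(d['xyz'],d['score']) for d in env.search_frame(f,'probe_grip')])
f=env.grab_frame('top'); cv2.imwrite('pics/t5.png',cv2.resize(f['image'][155:275,235:435],None,fx=4,fy=4))
E
```

```text
t 19.0 p [0.4849 0.2849 0.2294] r [-8.9920e+01  2.0000e-02  1.2492e+02] F [ 0.58 -0.19  0.08] o 0.553
[252.36243407 202.47153649]
[252.22720741 177.31657627]
[([0.5178, 0.3689, 0.0839], 0.97), ([0.4465, 0.3756, 0.1315], 0.84), ([0.5765, 0.2966, 0.1308], 0.72), ([0.4887, 0.2812, 0.1433], 0.7)]
```

View pics/w5.png

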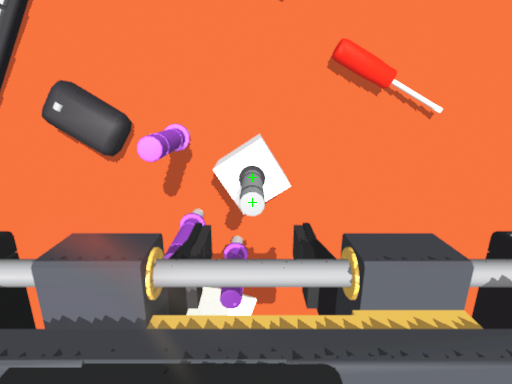

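View pics/t5.png

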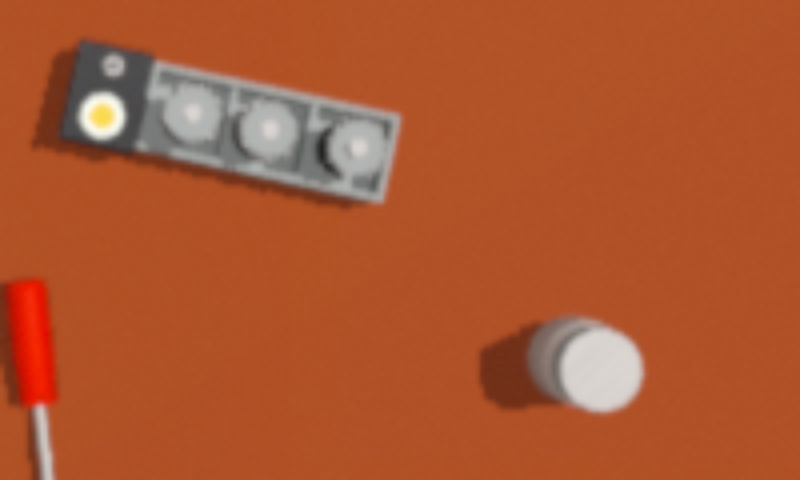

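```bash
python3 - <<'E'
from h import *
O=[-90,0,125]
x,y=.4848,.2857
env.move_straight((x,y,.094),rotation=O,rate=.12,force_limit=8); env.dwell(.2); st()
env.gripper_to(0,grasp_force=30); env.dwell(.2); st()
env.move_straight((x,y,.175),rotation=O,rate=.1); env.dwell(.2); st()
f=env.grab_frame('scene');
for P in [(x,y,.091),(x,y,.141)]:
    p=proj(f,P); print(p); cv2.drawMarker(f['image'],tuple(int(v) for v in p),(0,255,0),0,4)
cv2.imwrite('pics/s6.png',cv2.resize(f['image'][140:290,280:430],None,fx=4,fy=4))
f=env.grab_frame('top');
for P in [(x,y,.091),(x,y,.141)]:
    p=proj(f,P); print(p); cv2.drawMarker(f['image'],tuple(int(v) for v in p),(0,255,0),0,4)
cv2.imwrite('pics/t6.png',cv2.resize(f['image'][165:265,90:215],None,fx=5,fy=5))
E
```

```text
t 20.63 p [0.485  0.2859 0.0946] r [-9.007e+01 -1.000e-02  1.250e+02] F [-0.24 -0.35  0.07] o 0.549
t 21.42 p [0.4848 0.2857 0.094 ] r [-89.99   0.   125.  ] F [-0.84 -1.1   0.38] o 0.24
t 22.57 p [0.4846 0.2855 0.1742] r [-8.991e+01  2.000e-02  1.250e+02] F [-0.47 -0.09 -1.02] o 0.248
[350.96016037 216.75036247]
[354.8450201  205.33226277]
[160.56850524 227.22041503]
[154.13320155 228.86863007]
```

View pics/s6.png

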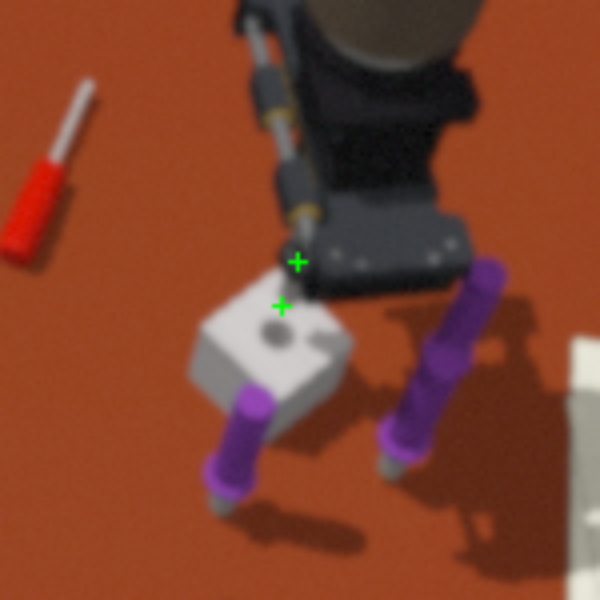

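View pics/t6.png

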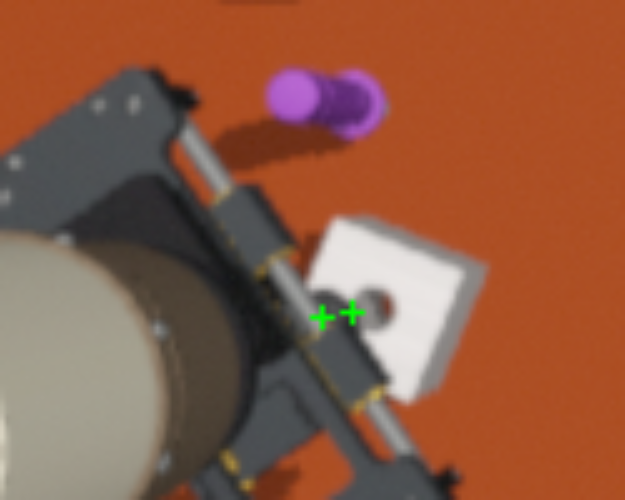

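```bash
python3 - <<'E'
from h import *
O=[-90,0,125]
p0=car(-12,97)
env.move_straight((*p0,.175),rotation=O,rate=.2)
env.move_straight((*p0,.132),rotation=O,rate=.1); env.dwell(.3); st()
for n in ('scene','top','wrist'):
    f=env.grab_frame(n)
    im=f['image'].copy()
    c=proj(f,(*p0,.04)); 
    for P in [(*p0,.036),(*p0,.048),(*p0,.098)]:
        p=proj(f,P); print(n,np.round(p,1)); 
        if n=='wrist': cv2.drawMarker(im,tuple(int(v) for v in p),(0,255,0),0,4)
    u,v=int(c[0]),int(c[1])
    if n!='wrist': im=cv2.resize(im[max(v-50,0):v+50,u-60:u+60],None,fx=6,fy=6,interpolation=cv2.INTER_CUBIC); print(u-60,v-50)
    cv2.imwrite('pics/%s7.png'%n,im)
E
```

```text
t 24.91 p [0.5829 0.0657 0.1326] r [-9.007e+01  2.000e-02  1.250e+02] F [-0.64 -0.65 -0.57] o 0.249
scene [247.5 221. ]
scene [247.4 218.5]
scene [247.1 207.7]
187 170
top [260.4 183.9]
top [260.4 183.7]
top [260.2 182.6]
200 133
wrist [253.1 194.1]
wrist [253.2 198.1]
wrist [253.3 219.3]
```

View pics/scene7.png

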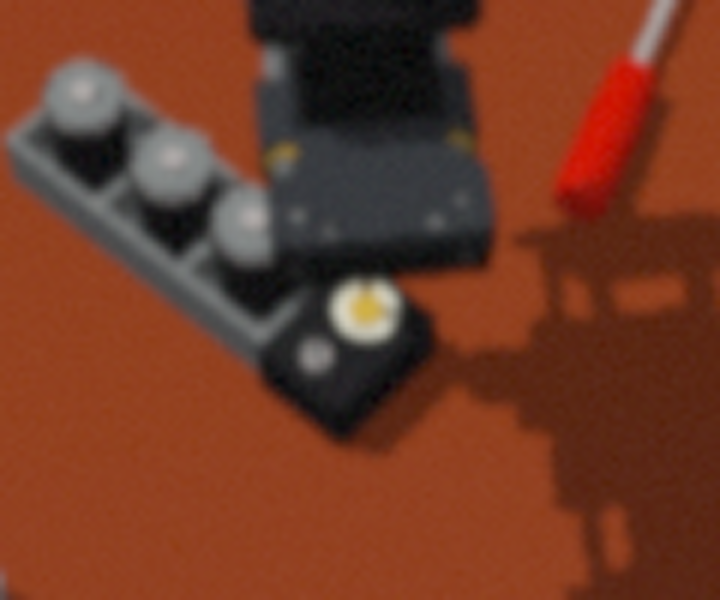

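View pics/top7.png

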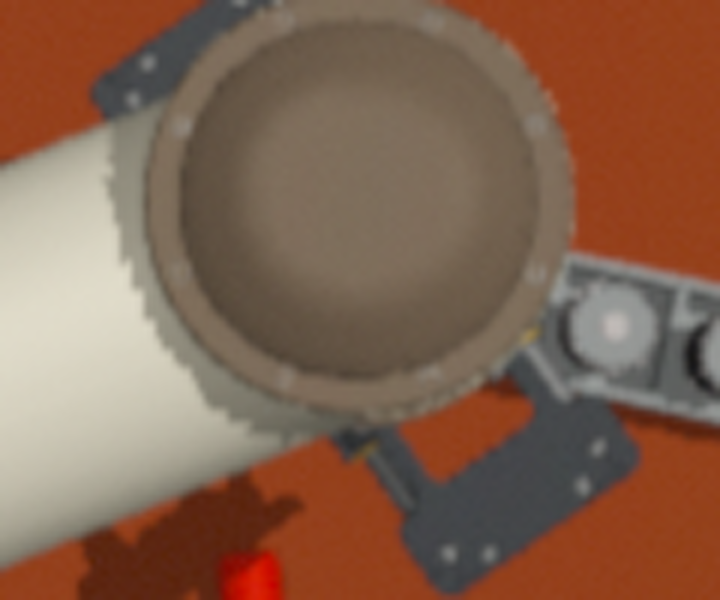

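View pics/wrist7.png

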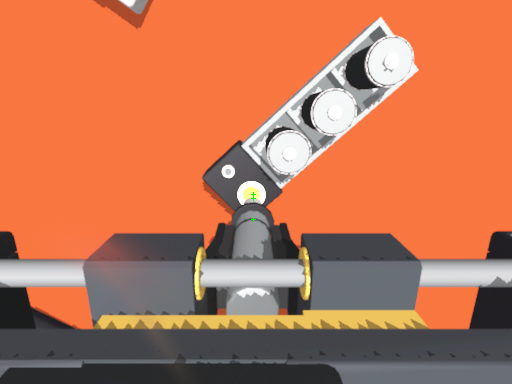

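```bash
cat > press.py <<'E'
from h import *
O=[-90,0,125]
p0=car(-12,97)+[.0003,.0007]
def avg(n=12):
    a=[]
    for _ in range(n):
        env.dwell(.03); s=env.read_state(); a.append(np.r_[s['force'],s['position'],s['clock']])
    a=np.array(a); print(np.round(a.mean(0),4),'sd',np.round(a[:,2].std(),2)); return a.mean(0)
E
python3 - <<'E'
from press import *
env.move_straight((*p0,.125),rotation=O,rate=.05); env.dwell(.4); b=avg()
for z in (.118,.1165,.115):
    env.move_straight((*p0,z),rotation=O,rate=.02,force_limit=10); env.dwell(.3); a=avg(); print(z,'dF',a[2]-b[2])
f=env.grab_frame('wrist'); im=f['image']; cv2.imwrite('pics/w8.png',cv2.resize(im[140:290,170:340],None,fx=4,fy=4,interpolation=cv2.INTER_CUBIC))
E
```

```text
[-0.1723 -0.2304 -1.0075  0.5829  0.0664  0.125  25.9667] sd 0.53
[ 0.5155  0.138   0.7685  0.5831  0.0664  0.1181 27.1667] sd 0.33
0.118 dF 1.7759522011475912
[ 0.6866  0.2561  0.9914  0.583   0.0664  0.1166 28.1167] sd 0.3
0.1165 dF 1.9988958451150285
[ 1.0525  0.3734  1.5258  0.583   0.0664  0.1151 29.0667] sd 0.33
0.115 dF 2.533297523222914
```

View pics/w8.png

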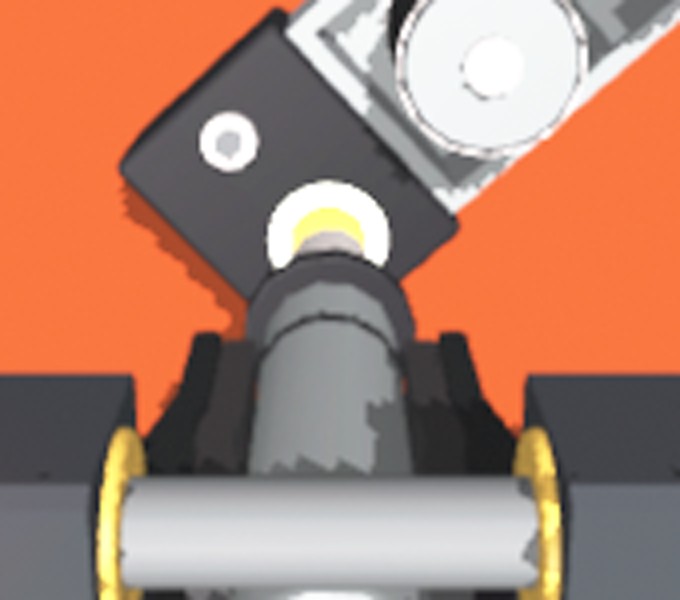

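```bash
python3 - <<'E'
from press import *
a=avg(30)
f=env.grab_frame('scene'); c=proj(f,(*p0,.06)); u,v=int(c[0]),int(c[1])
cv2.imwrite('pics/s9.png',cv2.resize(f['image'][v-50:v+50,u-60:u+60],None,fx=6,fy=6,interpolation=cv2.INTER_CUBIC))
f=env.grab_frame('wrist')
for P in [(*p0,.036),(*p0,.081),(*p0,.086),(*p0,.176)]: print(np.round((proj(f,P)-[170,140])*4))
env.move_straight((*p0,.1125),rotation=O,rate=.02,force_limit=10); env.dwell(.3); a2=avg(20)
env.move_straight((*p0,.115),rotation=O,rate=.02,force_limit=10); env.dwell(.3); a3=avg(20)
E
```

```text
[ 1.1295  0.3506  1.6969  0.583   0.0664  0.115  29.8167] sd 0.45
[332. 239.]
[333. 318.]
[333. 328.]
[335. 667.]
[ 1.3694  0.5776  2.6866  0.5829  0.0664  0.1125 31.325 ] sd 0.53
[ 1.0888  0.5462  1.9136  0.5828  0.0663  0.1149 32.5667] sd 0.46
```

View pics/s9.png

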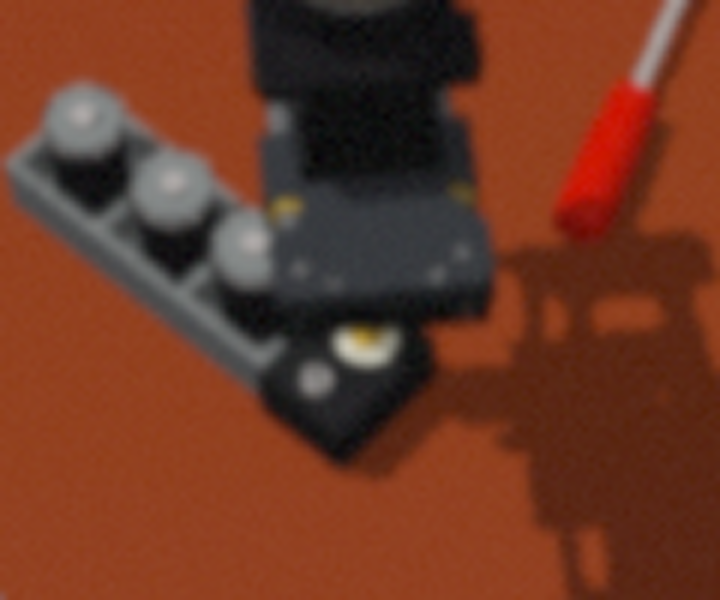

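```bash
python3 - <<'E'
from press import *
st(); env.close_job()
E
```

```text
t 32.88 p [0.5828 0.0663 0.1149] r [-8.998e+01 -1.000e-02  1.250e+02] F [0.88 0.37 1.97] o 0.248
the job is handed in; nothing more can be done
```

I stood the two loose cells upright in the carrier's two empty compartments and let go of them. I then took the grey probe from its stand and handed the job in at 32.9 s while holding the probe upright on the white-ringed brass pad.

**Cells:** The top and wrist pictures after placing show all three cells upright in their compartments. The middle cell had not been touched. I made no separate before-and-after check of every bystander, but nothing in the pictures looked moved.

**Probe on the pad:** The wrist picture shows the tip on the brass inside the ring. The tool was within 0.1° of vertical. The other cameras agreed on the pad position to about 1 mm.

**Spring:**
- By height, the tip is about 5 mm in.
- The force rose 2.7 to 2.9 N above the value measured before contact; 2.8 N is expected half-way.
- The earlier, shorter force averages were a little off the expected slope (2.0 N where 2.2 N was expected at 3.4 mm), which is within the sensor noise.
- I briefly pressed about 2.5 mm deeper as a test and came back. The force returned to nearly its previous value, so the probe had not noticeably slipped in the grip.
- A small sideways force of about 1 N remained.

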